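# Seat a flat-edged probe card against the alignment bar of its test nest

## Robot

A 6-joint arm with a two-finger parallel gripper is mounted at the origin on the work surface. World frame = base frame: x ahead of the robot, y to its left, z up, the work surface at z = 0. Lengths are in m, angles in rad, forces in N, time in s.
With the tool pointing down it reaches from about 0.35 to 0.85 m from the base axis. Payload 8.1 kg.
Tool frame: the origin (TCP) lies at the very end of the fingers, on their centre line; the grasp point (between the pads) lies 19 mm behind it; x points along the fingers, y is the direction in which the jaws open and shut, and the axes are right-handed (so a half turn about x gives the same grasp; the last joint's range is limited). The gripper opens to 93 mm and grips with 3 to 60 N. Pads are 15 mm wide; open, the fingers measure 128 mm over their backs; the gripper's body (75 mm by 188 mm) begins 65 mm behind the grasp point.
Start: joints at [1.219, 0.13, 1.488, -0, 1.523, -0.085], TCP at [0.158, 0.579, 0.183] pointing down, gripper open.
Joint ranges: [-2.96, 2.96], [-0.89, 2.26], [0.02, 2.5], [-1.34, 4.48], [0, 2.73], [-2.66, 2.66]. Speed limits (rad/s): [2.39, 2.39, 2.79, 3.14, 3.14, 3.14].

## Interface

Orientations are given as a rotation vector (axis times angle).
In Python, from plant import * gives the robot as it stands. The module is installed in compiled form; this text tells all that it offers.
- The arm moves only by the tool apply_moves, never from a script. Its argument "series" is a list of rows, each an object with "jaw": the gripper's target within -1 to 1 (shut at 1, half-way at 0, fully open at -1); "linear": the shift along the tool's x, y, z normalised to -1 to 1, where 1 is 0.6 m, a list of three; "roll": the turn about the tool's x normalised to -1 to 1, where 1 is 30 degrees. A call has 1 to 20 rows; each row is the pose to reach, as a shift and turn from the pose measured when the call began, along the tool's axes at that moment; what a row does not reach only later rows make up. A row lasts 1/8 s, in which the tool goes at most 62.5 mm and 10.7 degrees, less where a joint would pass 70% of its speed; a pose out of reach is approached as far as the arm can. A call with a number of a shift or a turn outside -1 to 1 is refused whole. A call with a gripper value outside its range is refused whole. The fingers move at their own pace and stop on an object; "force" is the grip in N (left out, the last holds). Time passes only in rows, so rows that repeat a pose let the fingers close. It gives the time, the measured TCP pose, the force and the opening at its end, in the units of the state.
- read_state(): the state, without advancing time (a new reading comes with each control period).
- read_camera(name): name is "scene" or "top" or "wrist"; returns a dict with "pixels" (420x560x3 uint8, blue, green, red), "intrinsics" (3x3 intrinsics, pixels), "rvec" (rotation vector, rad) and "tvec" (3), from world to camera coordinates, as OpenCV has them; the wrist camera has in their place "tool_from_camera" (4x4, takes a point from camera to tool coordinates, whose origin is the TCP and whose axes are the tool frame's). Camera axes: x right, y down, z forward; pixel columns grow to the right and rows downward; lengths in m; the calibration is good to about 2 mm. The wrist camera is an equidistant fisheye: a pixel r from the principal point sees the ray r / f radians off the axis. A picture is of the moment at which its call begins: read the wrist's pose just before it. There is no depth.
- close_job(): hands the job in, once; it reports no verdict.
The state is a dict: "t": time; "q": joint angles; "dq": joint speeds; "joint_torque": joint torques, N m; "tool_pos": TCP position; "orientation": TCP orientation; "force": force on the tool from outside, world axes, zero at the start; "wrist_torque": the same for the moment, N m; "opening": finger opening in m.
Only numpy, scipy, OpenCV 4.12 (cv2) and the standard library are available. Lean on these libraries where they do the work, as an engineer would, in place of code of your own. Each camera call takes 0.05 s, during which the arm holds its last target. There are 200 camera calls.

## Task

Turn the loose round probe card by its little finger knob until its flat edge lies flush against the alignment bar of the test nest, pressing it there lightly with about 5 N; then, keeping it flush, slide it along the bar until its rim sits snugly against the side stop pin, a light push of a few newtons, and let go. The card is delicate: never push it against the bar, the pin or the plate with more than about 10 N, and keep it lying flat on the plate at all times. Leave everything else where it is.

Things in the scene. Friction and masses are not known exactly. Their poses are not given: they have to be found in the camera images.
- nest: aluminium base plate of the test nest, 250 (x) x 310 (y) x 10 mm, fixed to the table; origin: centre of its underside; its +x points to the alignment bar, its +y to the side of the stop pin
- bar: straight steel alignment bar fixed on the plate, 18 (x) x 260 (y) x 7 mm high (1 mm lower than the card's top), its axes parallel to the plate's; origin: centre of its underside (on the plate's top, 79 mm from the plate's centre). Its working face looks to the plate's -x
- bar_face (a point): middle of the bar's working face, 3.5 mm above the plate's top; axes as the plate's (+x points into the bar, y runs along the bar)
- stop: steel stop pin standing fixed on the plate, 12 mm diameter, 7 mm high; origin: its underside's centre on the plate's top, 36 mm in front of the bar's face; it stands toward the plate's +y end, and the card must come to it from its -y side
- card: loose dark green round card, 90 mm diameter, 8 mm thick, 0.2 to 0.3 kg, slides and turns on the plate on a 44 mm square foot under its middle, its rim 0.5 mm clear (friction 0.5 to 0.7); one straight flat edge 54 mm long, 36 mm from the centre. Origin: centre of its underside; its +x points from the centre square to the flat
- card_center (a point): centre of the card, half-way up (4 mm above the plate's top); axes as the card's
- flat_mid (a point): middle of the card's flat edge, half-way up (36 mm from the centre along the card's +x); axes as the card's
- knob_center (a point): centre of the white finger knob, an upright roller 16 mm in diameter, 22 mm high, its underside 8 mm above the card's top, 22 mm from the card's centre toward the flat. It spins freely and gives 6 mm down, 4 mm up on a light spring (0.4 N/mm). Twisting it does not turn the card: drag or push it sideways; the card swings round behind it, as if trailed about 55 mm behind. With the flat flush its axis is 14 mm from the bar's face
- dust_cap: bystander, not to be disturbed: black cap 26 mm wide, 18 mm high, on the plate's near edge; origin: centre of its underside
- adapter: bystander, not to be disturbed: small brass connector 18 mm wide, 28 mm high, on the plate's near edge; origin: centre of its underside
- spare_blank: bystander, not to be disturbed: spare fully round disc, 90 mm, no flat and no knob, on the table; origin: centre of its underside
- driver: bystander, not to be disturbed: screwdriver lying on the table; origin: on its underside, along its length
- parts_tray: bystander, not to be disturbed: divided grey tray 100 x 140 x 35 mm; origin: centre of its underside
- meter: bystander, not to be disturbed: hand multimeter 180 x 85 x 40 mm; origin: centre of its underside
- flux: bystander, not to be disturbed: small bottle 32 mm wide, 70 mm high; origin: centre of its underside
Things that resemble listed ones, but are neither listed nor needed, are in the scene too. Of the things that look like the card, the middle-sized one is meant.

How it is judged:
By the outcome, as a careful person would: the job done as asked, in the order asked, and still so for the second after the job is handed in, with the robot touching nothing.
It also fails if it takes over 72 s, if anything falls off the work surface, if the arm or the gripper's body presses on something with over 40 N, if the wrist force passes 120 N, or if a joint passes its speed limit or range.

## Working session

There is one attempt and no reset: what is moved stays moved. The work goes in short steps, Python scripts to look and compute and a tool call to move; the robot and the scene stay as the last step left them, time stands still between calls to the robot, and variables do not carry over. Pictures are saved under pics/ and viewed, about 8 in all and at most 12, crops included, and the job is handed in when it is done.

Besides the shell and the picture viewer there is one more tool, called after ">>>" as name(argument=value, ...), one argument or row to a line, values as JSON. apply_moves: Moves the arm, as the interface text tells. Its arguments: {"type":"object","properties":{"series":{"type":"array"},"force":{"type":"number"}},"required":["series"]}

```bash
mkdir -p pics; cat > h.py <<'E'
from plant import *
import numpy as np, cv2
def save(n,f):
    c=read_camera(n); cv2.imwrite('pics/'+f,c['pixels']); return c
def ray(c,u,v,z):
    R=cv2.Rodrigues(np.array(c['rvec'],float))[0]; t=np.array(c['tvec'],float).ravel()
    d=R.T@np.linalg.solve(np.array(c['intrinsics']),[u,v,1.]); o=-R.T@t
    return o+d*(z-o[2])/d[2]
def px(c,p):
    return cv2.projectPoints(np.array(p,float).reshape(-1,3),np.array(c['rvec'],float),np.array(c['tvec'],float),np.array(c['intrinsics']),None)[0].reshape(-1,2)
def pick(c,uv,z):
    return [ray(c,u,v,z).round(4).tolist() for u,v in uv]
E
python3 - <<'E'
from h import *
import pickle
s=read_state(); print({k:np.round(v,4).tolist() for k,v in s.items()})
C={n:save(n,n+'0.png') for n in('scene','top','wrist')}
pickle.dump(C,open('c0.pkl','wb'))
print(C['wrist']['tool_from_camera'],C['wrist']['intrinsics'])
a=np.hstack([C['top']['pixels'],C['scene']['pixels']]); 
E
```

```text
{'t': 0.0, 'q': [1.2186, 0.1312, 1.4893, 0.0, 1.523, -0.0854], 'dq': [-0.0004, -0.001, -0.0007, -0.0009, -0.0001, -0.0008], 'joint_torque': [0.0019, -55.9845, -49.1766, 0.0773, 0.0349, -0.0001], 'tool_pos': [0.158, 0.5782, 0.182], 'orientation': [0.208, 1.561, -0.2109], 'force': [0.2177, 0.1388, 0.0134], 'wrist_torque': [0.0275, -0.0051, 0.0292], 'opening': 0.0928}
[[ 2.88295706e-04 -2.50686330e-01  9.68068324e-01 -2.01265199e-01]
 [ 9.99999874e-01  4.70252274e-04 -1.76030812e-04 -3.58175997e-04]
 [-4.11107813e-04  9.68068253e-01  2.50686434e-01 -6.95344419e-02]
 [ 0.00000000e+00  0.00000000e+00  0.00000000e+00  1.00000000e+00]] [[325.1922621    0.         277.68764804]
 [  0.         325.1922621  208.02077312]
 [  0.           0.           1.        ]]
```

View pics/top0.png

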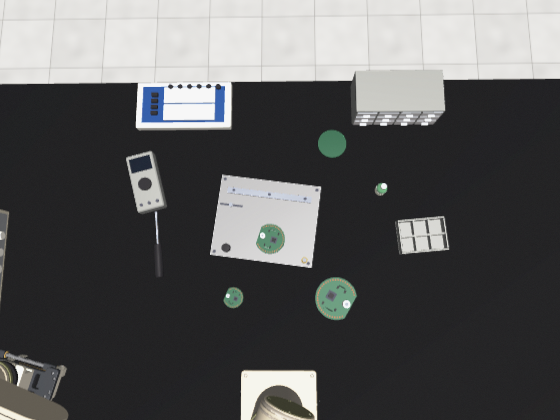

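View pics/scene0.png

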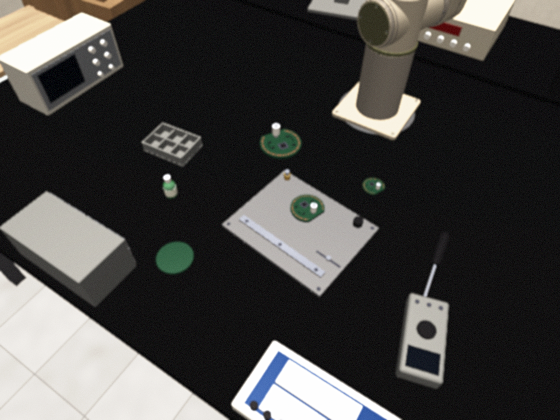

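Top view: the plate spans (222,176), (320,186), (312,267) and (211,255), with the bar on its far side. The card is at about (270,239) and its knob at (263,236), to the left. I'll crop and rectify the plate.

```bash
python3 - <<'E'
from h import *
import pickle
C=pickle.load(open('c0.pkl','rb')); c=C['top']
print(pick(c,[(222,176),(320,186),(312,267),(211,255)],.01))
a=cv2.resize(c['pixels'][165:275,200:330],None,fx=6,fy=5.4,interpolation=cv2.INTER_CUBIC)
a=cv2.resize(c['pixels'][168:273,203:330],None,fx=5.5,fy=5.5,interpolation=cv2.INTER_CUBIC)
cv2.imwrite('pics/topc.png',a)
E
```

```text
[[0.6858, 0.1744, 0.01], [0.6522, -0.129, 0.01], [0.4046, -0.1013, 0.01], [0.4412, 0.203, 0.01]]
```

View pics/topc.png

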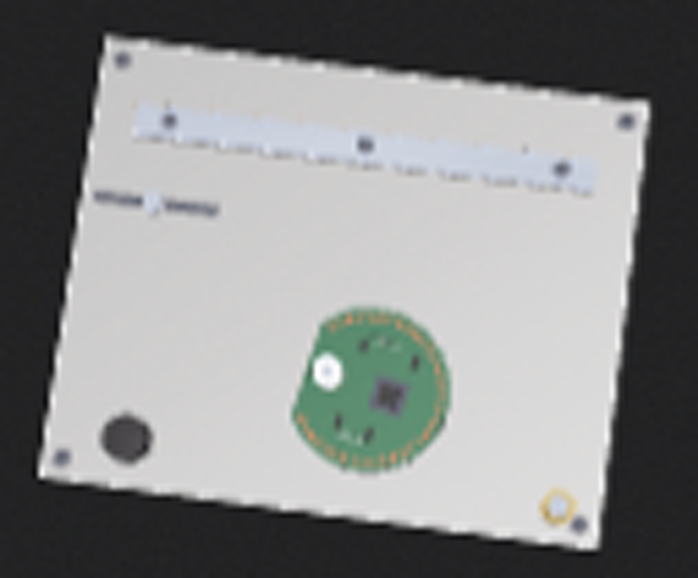

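View pics/wrist0.png

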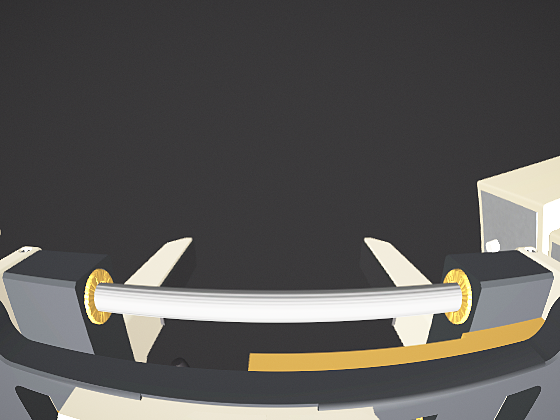

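The pin is at crop (153,203), which is top pixel (230.8,204.9). The dust cap is at lower left, the adapter at lower right, and the flat faces left, roughly plate +y. The wrist view shows only the table. Next I'll measure with masks.

```bash
python3 - <<'E'
from h import *
import pickle
C=pickle.load(open('c0.pkl','rb')); c=C['top']; S=4
I=c['pixels'].copy(); b=I[160:285,200:335]
b=cv2.resize(b,None,fx=S,fy=S,interpolation=cv2.INTER_CUBIC)
def full(p): return (np.array(p,float)+.5)/S-.5+[200,160]
g=cv2.cvtColor(b,cv2.COLOR_BGR2GRAY); hsv=cv2.cvtColor(b,cv2.COLOR_BGR2HSV)
k=max(cv2.findContours((g>110).astype(np.uint8),0,1)[0],key=cv2.contourArea)
W=np.array([ray(c,*full(p),.01)[:2] for p in k[:,0]])
r=cv2.minAreaRect((W*1000).astype(np.float32)); print('plate',r)
cv=max(cv2.findContours(((hsv[...,0]>40)&(hsv[...,0]<90)&(hsv[...,1]>70)).astype(np.uint8),0,1)[0],key=cv2.contourArea)
W=np.array([ray(c,*full(p),.018)[:2] for p in cv2.convexHull(cv)[:,0]])
m=cv2.minEnclosingCircle((W*1000).astype(np.float32)); print('card',m)
mk=((hsv[...,1]<50)&(g>215)).astype(np.uint8)
n,l,st,ce=cv2.connectedComponentsWithStats(mk)
for i in range(1,n):
    if st[i,4]>60: print(st[i].tolist(),ray(c,*full(ce[i]),.048).round(4),ray(c,*full(ce[i]),.017).round(4))
for p in [(153,203),(135,138),(595,192),(105,440)]:
    print(p,ray(c,203+p[0]/5.5,168+p[1]/5.5,.017).round(4))
s=read_state(); print(cv2.Rodrigues(np.array(s['orientation']))[0].round(4))
E
```

```text
plate ((547.5147705078125, 38.27642822265625), (311.1628112792969, 252.80902099609375), 82.52579498291016)
card ((489.87261962890625, 29.55953025817871), 40.87617874145508)
[475, 128, 3, 28, 78] [ 0.6164 -0.1219  0.048 ] [ 0.6224 -0.1239  0.017 ]
[470, 158, 4, 30, 93] [ 0.5923 -0.1184  0.048 ] [ 0.5978 -0.1204  0.017 ]
[216, 188, 254, 242, 16797] [ 0.4572 -0.0518  0.048 ] [ 0.4595 -0.0522  0.017 ]
[241, 291, 19, 23, 323] [0.4971 0.0466 0.048 ] [0.5004 0.0485 0.017 ]
[156, 387, 23, 6, 77] [0.4331 0.1095 0.048 ] [0.4349 0.1128 0.017 ]
[187, 391, 29, 6, 96] [0.4306 0.0829 0.048 ] [0.4323 0.0856 0.017 ]
(153, 203) [0.5933 0.1446 0.017 ]
(135, 138) [0.6302 0.1552 0.017 ]
(595, 192) [ 0.5982 -0.1009  0.017 ]
(105, 440) [0.4617 0.1688 0.017 ]
[[-5.000e-04  2.636e-01  9.646e-01]
 [-1.400e-03  9.646e-01 -2.636e-01]
 [-1.000e+00 -1.400e-03 -1.000e-04]]
```

Measurements check out:

| Quantity | Measured | Given or inferred |
|---|---|---|
| Plate size | 311x253 mm | 310x250 mm |
| Plate yaw | -7.4° | – |
| Bar face from plate centre | 68 mm | 70 mm |
| Pin, plate frame | (32,111) mm | x expected 34 mm |
| Knob, plate frame | (-51,2) mm | – |
| Flat heading, plate frame | about 75° | – |

Moving above the knob now.

>>> apply_moves(
  series=[
    {"jaw": 0,"linear": [0,-0.705,0.778],"roll": 1},
    {"jaw": 0,"linear": [0,-0.705,0.778],"roll": 1},
    {"jaw": 0,"linear": [0,-0.705,0.778],"roll": 1},
    {"jaw": 0,"linear": [0,-0.705,0.778],"roll": 1},
    {"jaw": 0,"linear": [0,-0.705,0.778],"roll": 1},
    {"jaw": 0,"linear": [0,-0.705,0.778],"roll": 1},
    {"jaw": 0,"linear": [0,-0.705,0.778],"roll": 1},
    {"jaw": 0,"linear": [0,-0.705,0.778],"roll": 1},
    {"jaw": 0,"linear": [0,-0.705,0.778],"roll": 1},
    {"jaw": 0,"linear": [0,-0.705,0.778],"roll": 1},
    {"jaw": 0,"linear": [0,-0.705,0.778],"roll": 1},
  ],
  force=20,
)

```text
t: 1.52
tool_pos: [0.4978, 0.0436, 0.1823]
orientation: [0.62, 1.48, -0.624]
force: [0.3, -0.7, 0.6]
opening: 0.046
```

>>> apply_moves(
  series=[
    {"jaw": 0,"linear": [0,0,0],"roll": 0.34},
    {"jaw": 0,"linear": [0,0,0],"roll": 0.68},
    {"jaw": 0,"linear": [0,0,0],"roll": 1},
    {"jaw": 0,"linear": [0,0,0],"roll": 1},
  ],
)

```text
t: 2.02
tool_pos: [0.4973, 0.0444, 0.1821]
orientation: [1.018, 1.319, -1.022]
force: [0.7, 0.3, -0.3]
opening: 0.0463
```

>>> apply_moves(
  series=[
    {"jaw": 0,"linear": [0,0,0],"roll": 0.34},
    {"jaw": 0,"linear": [0,0,0],"roll": 0.68},
    {"jaw": 0,"linear": [0,0,0],"roll": 0.73},
    {"jaw": 0,"linear": [0,0,0],"roll": 0.73},
  ],
)

```text
t: 2.52
tool_pos: [0.4972, 0.0447, 0.182]
orientation: [1.297, 1.148, -1.301]
force: [0.6, 0.1, -0.6]
opening: 0.0462
```

```bash
cat >> h.py <<'E'
TH=np.radians(-7.3); O=np.array([.5475,.0383])
EX=np.array([np.cos(TH),np.sin(TH)]); EY=np.array([-EX[1],EX[0]])
def plate(p):
    d=np.array(p)[:2]-O; return np.round([d@EX*1000,d@EY*1000],1)
def st():
    s=read_state(); R=cv2.Rodrigues(np.array(s['orientation']))[0]; f=np.array(s['force'])
    print('t',s['t'],'tcp',np.round(s['tool_pos'],4),'plate',plate(s['tool_pos']),'F plate',np.round([f[:2]@EX,f[:2]@EY,f[2]],2),'op',s['opening'],'yaw_y',np.degrees(np.arctan2(R[1,1],R[0,1])).round(2),'xz',R[:2,0].round(4)); return s,R
def wray(c,s,u,v,z):
    R=cv2.Rodrigues(np.array(s['orientation']))[0]; T=np.array(c['tool_from_camera']);K=np.array(c['intrinsics'])
    a=np.array([(u-K[0,2])/K[0,0],(v-K[1,2])/K[1,1]]); r=np.hypot(*a)
    d=np.r_[np.sin(r)*a/max(r,1e-9),np.cos(r)]
    d=R@T[:3,:3]@d; o=R@T[:3,3]+np.array(s['tool_pos']); return o+d*(z-o[2])/d[2]
E
python3 - <<'E'
from h import *
s,R=st(); print(R.round(4)); save('wrist','w1.png')
E
```

```text
t 2.525 tcp [0.4972 0.0447 0.182 ] plate [-50.7  -0. ] F plate [ 0.54  0.18 -0.56] op 0.046206217649651146 yaw_y -7.05 xz [-0.0018 -0.0018]
[[-0.0018  0.9924 -0.1228]
 [-0.0018 -0.1228 -0.9924]
 [-1.     -0.0015  0.002 ]]
```

View pics/w1.png

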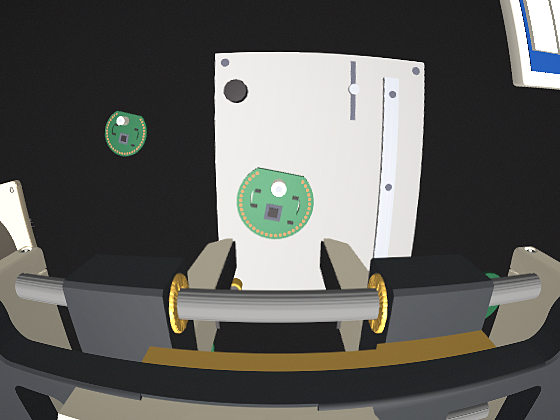

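The wrist view shows the knob at (279,189), the card's flat top edge from (257,168) to (306,177), the pin at (354,89), and the bar's left edge from (384,78) to about (373,255). I'll cross-check the knob, card, bar and pin from this view.

```bash
python3 - <<'E'
from h import *
s,R=st(); c=read_camera('wrist'); I=c['pixels']; h=cv2.cvtColor(I,cv2.COLOR_BGR2HSV)
def pr(n,u,v,z): p=wray(c,s,u,v,z); print(n,p.round(4),plate(p))
m=((h[...,1]<40)&(h[...,2]>200)).astype(np.uint8); m[:175]=0;m[203:]=0;m[:,:265]=0;m[:,293:]=0
M=cv2.moments(m,True); print(M['m00']); pr('knob',M['m10']/M['m00'],M['m01']/M['m00'],.048)
pr('sq',273,212,.018); pr('flatL',257,168,.018); pr('flatR',306,177,.018); pr('pin',354,89,.017)
for v in (90,130,170,210,240):
    row=I[v,366:400].astype(int); g=row[:,0]-row[:,2]; pr('bar',366+int(np.argmax(g>0.5*g.max())),v,.017)
E
```

```text
t 2.575 tcp [0.4972 0.0446 0.182 ] plate [-50.7  -0.1] F plate [ 0.31 -0.38  0.2 ] op 0.04656660302518645 yaw_y -7.09 xz [-0.0018 -0.0018]
194.0
knob [0.4977 0.0474 0.048 ] [-50.6   2.7]
sq [0.4875 0.0147 0.018 ] [-56.6 -31. ]
flatL [0.476  0.0681 0.018 ] [-74.7  20.5]
flatR [0.5299 0.0511 0.018 ] [-19.   10.4]
pin [0.5959 0.1456 0.017 ] [ 34.4 112.6]
bar [0.6342 0.1423 0.017 ] [ 72.7 114.2]
bar [0.628  0.0958 0.017 ] [72.5 67.2]
bar [0.6218 0.0491 0.017 ] [72.3 20.2]
bar [0.6129 0.0013 0.017 ] [ 69.6 -28.4]
bar [ 0.6104 -0.0372  0.017 ] [ 72.  -66.8]
```

Both views agree within 2 mm: knob at (-50.6,2.6), pin at (34,112), bar face about 70–72, heading about 79°. Descending and gripping the knob.

>>> apply_moves(
  series=[
    {"jaw": 0,"linear": [0.07,0,-0.0045],"roll": 0},
    {"jaw": 0,"linear": [0.14,0,-0.0045],"roll": 0},
    {"jaw": 0,"linear": [0.2,0,-0.0045],"roll": 0},
    {"jaw": 0,"linear": [0.24,0,-0.0045],"roll": 0},
    {"jaw": 0,"linear": [0.262,0,-0.0045],"roll": 0},
    {"jaw": 0,"linear": [0.264,0,-0.0045],"roll": 0},
    {"jaw": 1,"linear": [0.264,0,-0.0045],"roll": 0},
    {"jaw": 1,"linear": [0.264,0,-0.0045],"roll": 0},
    {"jaw": 1,"linear": [0.264,0,-0.0045],"roll": 0},
    {"jaw": 1,"linear": [0.264,0,-0.0045],"roll": 0},
  ],
  force=15,
)

```text
t: 3.88
tool_pos: [0.4976, 0.0469, 0.024]
orientation: [1.299, 1.147, -1.302]
force: [0.2, 0.5, -0.2]
opening: 0.011
```

```bash
python3 - <<'E'
from h import *
st()
L=55.
# plan knob path in plate mm: 50 along heading, arc, straight
k=np.array([-50.6,2.6]);a=np.radians(79);u=np.array([np.cos(a),np.sin(a)])
for d in (25,50): print('pre',(d*u).round(1))
T=k+50*u-L*u
for b in np.radians([79,68,56,45,34,23,11,0]): print('arc',(T+L*np.array([np.cos(b),np.sin(b)])-k).round(1))
E
```

```text
t 3.875 tcp [0.4976 0.0469 0.024 ] plate [-50.6   2.2] F plate [ 0.1   0.51 -0.2 ] op 0.011026249298637913 yaw_y -7.14 xz [-0.0011 -0.0018]
pre [ 4.8 24.5]
pre [ 9.5 49.1]
arc [ 9.5 49.1]
arc [19.6 46.1]
arc [29.8 40.7]
arc [37.9 34. ]
arc [44.6 25.8]
arc [49.7 16.6]
arc [53.   5.6]
arc [54.  -4.9]
```

The opening is 11 mm, less than the 16 mm knob, so the grip is suspect. I'll look.

```bash
python3 - <<'E'
from h import *
st(); a=save('wrist','w2.png')['pixels']; b=read_camera('top')['pixels'][168:273,203:330]
s=read_camera('scene')['pixels'][150:300,220:400]
st()
cv2.imwrite('pics/m2.png',np.hstack([cv2.resize(a[100:340,130:430],(450,360)),cv2.resize(s,(340,360))]))
E
```

```text
t 3.875 tcp [0.4976 0.0469 0.024 ] plate [-50.6   2.2] F plate [ 0.1   0.51 -0.2 ] op 0.011026249298637913 yaw_y -7.14 xz [-0.0011 -0.0018]
t 4.025 tcp [0.4974 0.0469 0.0237] plate [-50.8   2.2] F plate [-0.37 -0.16 -1.14] op 0.001385657212589402 yaw_y -7.14 xz [-0.0016 -0.0019]
```

View pics/m2.png

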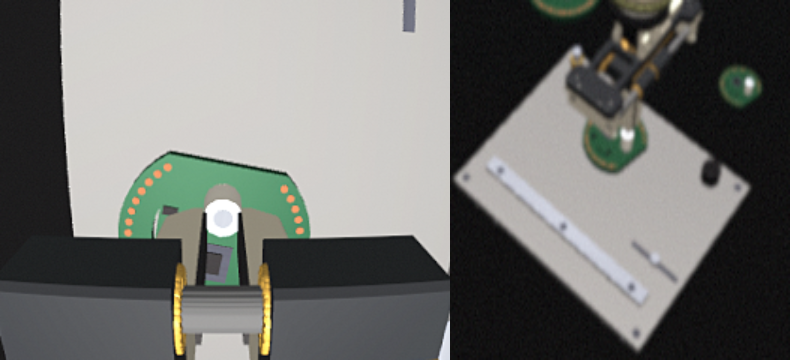

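The fingers shut on the -y side of the knob, which squeezed out toward +y. Measuring where it is now, then opening to regrip.

```bash
python3 - <<'E'
from h import *
s,R=st(); c=read_camera('wrist'); I=c['pixels']; 
m=(I.min(2)>225).astype(np.uint8); m[:225]=0;m[258:]=0;m[:,:265]=0;m[:,293:]=0
x,y,w,h=cv2.boundingRect(m); print(x,y,w,h)
p=wray(c,s,x+w/2,y+h/2,.048); print(p,plate(p))
for u,v in ((130+170/1.5,100+153/1.5),(130+288/1.5,100+175/1.5)):print(plate(wray(c,s,u,v,.018)))
c=read_camera('top'); b=cv2.resize(c['pixels'][160:285,200:335],None,fx=4,fy=4,interpolation=2)
h=cv2.cvtColor(b,cv2.COLOR_BGR2HSV); print(pick(c,[(203+327/5.5,168+371/5.5)],.048))
m=((h[...,1]<50)&(h[...,2]>215)).astype(np.uint8)
n,l,q,ce=cv2.connectedComponentsWithStats(m)
for i in range(1,n):
    if 100<q[i,4]<2000: print(q[i],plate(ray(c,*((ce[i]+.5)/4-.5+[200,160]),.048)))
E
```

```text
t 4.025 tcp [0.4974 0.0469 0.0237] plate [-50.8   2.2] F plate [-0.37 -0.16 -1.14] op 0.001385657212589402 yaw_y -7.14 xz [-0.0016 -0.0019]
269 233 20 25
[0.49781316 0.04734199 0.048     ] [-50.4   2.7]
[-73.8  21.4]
[-21.7  11.5]
[[0.496, 0.0454, 0.048]]
[112 109  16  18 206] [ 73.9 117.4]
[ 139  114  134   21 1643] [75.3 58.7]
[ 330  133   86   32 1575] [ 73.6 -72.9]
[422 145  25  24 368] [  73.8 -122. ]
[334 188   3  96 150] [ -1.6 -55.5]
[356 300  16  16 107] [-44.5 -82.9]
[167 310  35  23 432] [-72.7  50.1]
[240 313  41  30 565] [-70.7 -11.2]
[206 354  22  18 143] [-98.6  22.8]
```

```bash
cat >> h.py <<'E'
def wpx(c,pt):
    T=np.array(c['tool_from_camera']);K=np.array(c['intrinsics']); q=T[:3,:3].T@(np.array(pt)-T[:3,3])
    r=np.arctan2(np.hypot(q[0],q[1]),q[2]); a=q[:2]/np.hypot(q[0],q[1])*r; return (a*[K[0,0],K[1,1]]+[K[0,2],K[1,2]]).round(1)
E
python3 - <<'E'
from h import *
s,R=st(); c=read_camera('wrist'); I=c['pixels'];st()
for p in ((0,0,0),(-.019,0,0),(-.024,0,-.0075),(0,0,-.0075),(-.019,0,.0075)): print(p,wpx(c,p))
a=I[170:320,200:360]; cv2.imwrite('pics/w3.png',cv2.resize(a,(640,600),interpolation=2))
E
```

```text
t 4.125 tcp [0.4973 0.0469 0.0236] plate [-50.9   2.2] F plate [ 0.51  0.49 -0.62] op 0.00045565661584333166 yaw_y -7.15 xz [-0.0018 -0.0019]
t 4.175 tcp [0.4973 0.0469 0.0236] plate [-50.9   2.2] F plate [0.67 1.07 0.12] op 0.0005768099449788935 yaw_y -7.15 xz [-0.0018 -0.0019]
(0, 0, 0) [278.3 232.7]
(-0.019, 0, 0) [278.4 243. ]
(-0.024, 0, -0.0075) [278.4 233.9]
(0, 0, -0.0075) [278.3 221.8]
(-0.019, 0, 0.0075) [278.4 254.5]
```

View pics/w3.png

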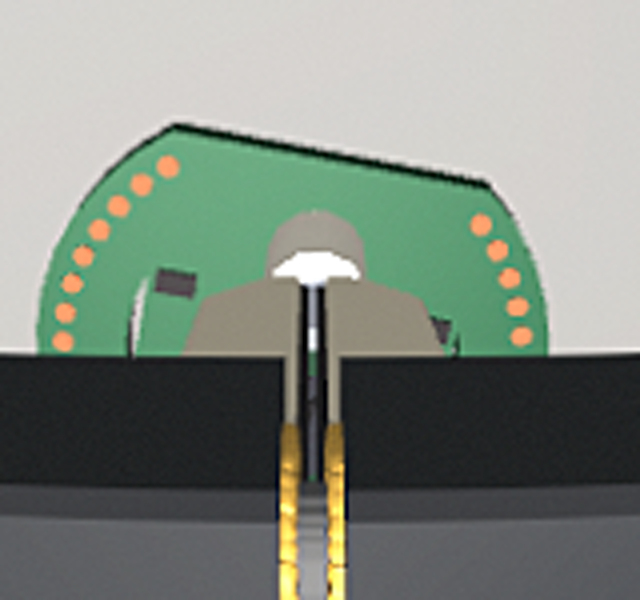

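The knob seems to still be at its place with the fingers shut *above* it. I'll mark the reported TCP in the scene view to see where the fingertips really end.

```bash
python3 - <<'E'
from h import *
s,R=st(); c=read_camera('scene'); I=c['pixels']
t=np.array(s['tool_pos']); P=px(c,[t,t+[0,0,.019],t+[0,0,.04],t+[0,0,.06]]); print(P.round(1))
x0,y0=int(P[0,0])-40,int(P[0,1])-50
a=cv2.resize(I[y0:y0+70,x0:x0+80],None,fx=8,fy=8,interpolation=2)
for p,col in zip(P,((0,0,255),(0,255,255),(255,0,255),(255,0,0))): cv2.circle(a,(int((p[0]-x0+.5)*8),int((p[1]-y0+.5)*8)),4,col,1)
cv2.imwrite('pics/s4.png',a)
E
```

```text
t 4.175 tcp [0.4973 0.0469 0.0236] plate [-50.9   2.2] F plate [0.67 1.07 0.12] op 0.0005768099449788935 yaw_y -7.15 xz [-0.0018 -0.0019]
[[312.4 209.9]
 [312.9 205.2]
 [313.5 199.9]
 [314.1 194.7]]
```

View pics/s4.png

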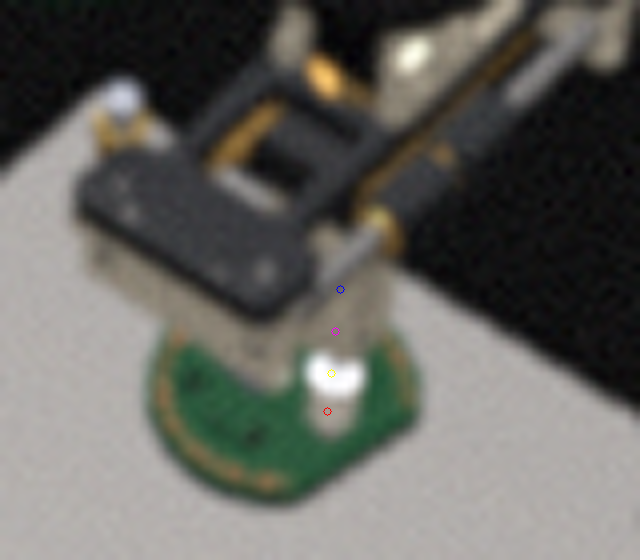

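The scene view shows the knob's whole top at crop (335,373), with the finger ends just above and behind it. From the wrist view the finger ends come out about 39 mm behind the reported TCP, at z≈0.06. So the fingertips are shorter than stated. I'll open, go down 28 mm, close gently and see what the opening says.

>>> apply_moves(
  series=[
    {"jaw": 0,"linear": [0,0,0],"roll": 0},
    {"jaw": 0,"linear": [0,0,0],"roll": 0},
    {"jaw": 0,"linear": [0,0,0],"roll": 0},
    {"jaw": 0,"linear": [0,0,0],"roll": 0},
    {"jaw": 0,"linear": [0.012,0,0],"roll": 0},
    {"jaw": 0,"linear": [0.024,0,0],"roll": 0},
    {"jaw": 0,"linear": [0.036,0,0],"roll": 0},
    {"jaw": 0,"linear": [0.046,0,0],"roll": 0},
    {"jaw": 0,"linear": [0.046,0,0],"roll": 0},
  ],
  force=6,
)

```text
t: 5.35
tool_pos: [0.4966, 0.0469, -0.0048]
orientation: [1.297, 1.148, -1.304]
force: [0.6, 0.7, 0.5]
opening: 0.0464
```

```bash
python3 - <<'E'
from h import *
s,R=st(); c=read_camera('wrist'); I=c['pixels'];st()
p=read_camera('scene'); P=px(p,[s['tool_pos']])[0]; x0,y0=int(P[0])-40,int(P[1])-55
a=cv2.resize(I[150:300,190:370],(480,400),interpolation=2); b=cv2.resize(p['pixels'][y0:y0+80,x0:x0+64],(320,400),interpolation=2)
cv2.imwrite('pics/m5.png',np.hstack([a,b]))
E
```

```text
t 5.35 tcp [ 0.4966  0.0469 -0.0048] plate [-51.6   2.1] F plate [0.54 0.77 0.47] op 0.04635941253314691 yaw_y -7.14 xz [-0.0032 -0.0018]
t 5.4 tcp [ 0.497   0.0469 -0.0043] plate [-51.2   2.1] F plate [ 0.89 -0.53  1.09] op 0.04641749859776303 yaw_y -7.14 xz [-0.0024 -0.0019]
```

View pics/m5.png

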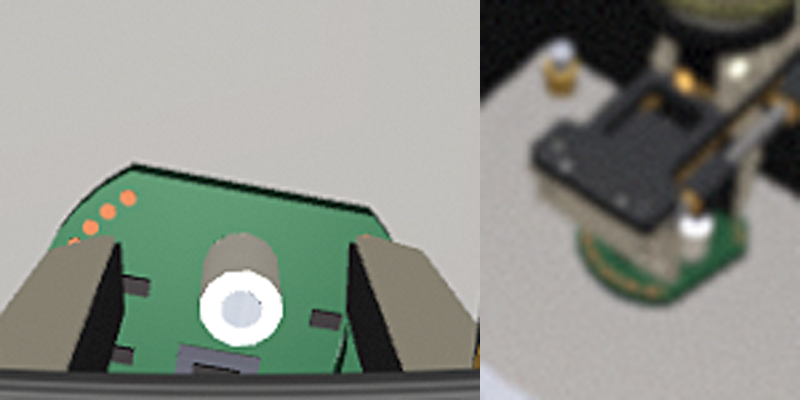

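The reported z is -4.8 mm with no contact, which confirms the real finger ends sit well above the stated TCP. They now straddle the knob, which is at left-panel (241,308) with finger ends at (118,240) and (350,238). Closing.

>>> apply_moves(
  series=[
    {"jaw": 0,"linear": [0.005,0.0004,-0.0005],"roll": 0},
    {"jaw": 1,"linear": [0.005,0.0004,-0.0005],"roll": 0},
    {"jaw": 1,"linear": [0.005,0.0004,-0.0005],"roll": 0},
    {"jaw": 1,"linear": [0.005,0.0004,-0.0005],"roll": 0},
    {"jaw": 1,"linear": [0.005,0.0004,-0.0005],"roll": 0},
    {"jaw": 1,"linear": [0.005,0.0004,-0.0005],"roll": 0},
    {"jaw": 1,"linear": [0.005,0.0004,-0.0005],"roll": 0},
    {"jaw": 1,"linear": [0.005,0.0004,-0.0005],"roll": 0},
  ],
  force=6,
)

```text
t: 6.45
tool_pos: [0.4976, 0.0472, -0.0069]
orientation: [1.298, 1.147, -1.303]
force: [0.3, 0.5, -0.1]
opening: 0.0155
```

>>> apply_moves(
  series=[
    {"jaw": 1,"linear": [0,0,0],"roll": 0},
    {"jaw": 1,"linear": [0,0,0],"roll": 0},
  ],
  force=15,
)

```text
t: 6.7
tool_pos: [0.4976, 0.0472, -0.007]
orientation: [1.298, 1.147, -1.303]
force: [0.8, 0.2, 0.3]
opening: 0.0151
```

```bash
python3 - <<'E'
from h import *
st();read_camera('wrist');st()
E
```

```text
t 6.7 tcp [ 0.4976  0.0472 -0.007 ] plate [-50.6   2.5] F plate [0.8  0.3  0.29] op 0.015107735805514569 yaw_y -7.14 xz [-0.0018 -0.0018]
t 6.75 tcp [ 0.4976  0.0471 -0.007 ] plate [-50.6   2.4] F plate [ 0.68  1.5  -0.37] op 0.015760730928176984 yaw_y -7.14 xz [-0.0017 -0.0018]
```

Gripped: opening is 15.5 mm. Dragging the knob along the planned path, 50 mm along its heading and then a 55 mm arc to turn it.

>>> apply_moves(
  series=[
    {"jaw": 1,"linear": [0,0.004,-0.0205],"roll": 0},
    {"jaw": 1,"linear": [0,0.008,-0.041],"roll": 0},
    {"jaw": 1,"linear": [0,0.012,-0.0615],"roll": 0},
    {"jaw": 1,"linear": [0,0.016,-0.0815],"roll": 0},
    {"jaw": 1,"linear": [0,0.025,-0.08],"roll": 0},
    {"jaw": 1,"linear": [0,0.033,-0.077],"roll": 0},
    {"jaw": 1,"linear": [0,0.042,-0.0725],"roll": 0},
    {"jaw": 1,"linear": [0,0.05,-0.068],"roll": 0},
    {"jaw": 1,"linear": [0,0.057,-0.0625],"roll": 0},
    {"jaw": 1,"linear": [0,0.063,-0.0565],"roll": 0},
    {"jaw": 1,"linear": [0,0.069,-0.05],"roll": 0},
    {"jaw": 1,"linear": [0,0.0745,-0.043],"roll": 0},
    {"jaw": 1,"linear": [0,0.079,-0.0355],"roll": 0},
    {"jaw": 1,"linear": [0,0.083,-0.0275],"roll": 0},
    {"jaw": 1,"linear": [0,0.086,-0.0185],"roll": 0},
    {"jaw": 1,"linear": [0,0.0885,-0.009],"roll": 0},
    {"jaw": 1,"linear": [0,0.0895,0],"roll": 0},
    {"jaw": 1,"linear": [0,0.0895,0.004],"roll": 0},
    {"jaw": 1,"linear": [0,0.0895,0.004],"roll": 0},
  ],
  force=15,
)

```text
t: 9.12
tool_pos: [0.5507, 0.0376, -0.007]
orientation: [1.298, 1.147, -1.303]
force: [0.4, -0.8, 0.5]
opening: 0.0157
```

```bash
cat > look.py <<'E'
from h import *
import sys
s,R=st(); c=read_camera('wrist'); I=c['pixels']; s,R=st()
h=cv2.cvtColor(I,cv2.COLOR_BGR2HSV)
cv2.imwrite('pics/'+sys.argv[1],cv2.resize(I[60:300,150:450],(600,480),interpolation=2))
E
python3 look.py w6.png
```

```text
t 9.125 tcp [ 0.5507  0.0376 -0.007 ] plate [ 3.2 -0.2] F plate [ 0.53 -0.72  0.47] op 0.015693508520218648 yaw_y -7.16 xz [-0.0015 -0.0023]
t 9.175 tcp [ 0.5507  0.0377 -0.007 ] plate [ 3.3 -0.2] F plate [ 0.22 -1.72  0.32] op 0.015278084743302172 yaw_y -7.15 xz [-0.0015 -0.0023]
```

View pics/w6.png

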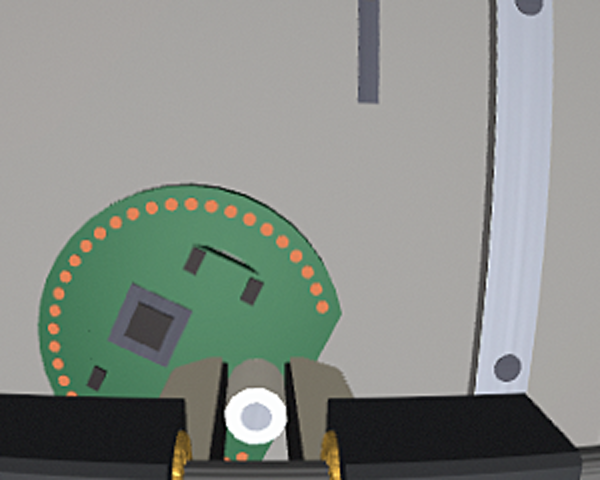

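The card (square at crop (150,325), its edges tilted about 25°) has swung past to a heading of about -25°. I'll swing it back by moving at +25° for about 34 mm, then straight on toward the bar, stopping 14 mm short.

>>> apply_moves(
  series=[
    {"jaw": 1,"linear": [0,0.009,-0.004],"roll": 0},
    {"jaw": 1,"linear": [0,0.018,-0.0085],"roll": 0},
    {"jaw": 1,"linear": [0,0.027,-0.0125],"roll": 0},
    {"jaw": 1,"linear": [0,0.036,-0.017],"roll": 0},
    {"jaw": 1,"linear": [0,0.044,-0.0205],"roll": 0},
    {"jaw": 1,"linear": [0,0.052,-0.024],"roll": 0},
    {"jaw": 1,"linear": [0,0.06,-0.024],"roll": 0},
    {"jaw": 1,"linear": [0,0.065,-0.024],"roll": 0},
    {"jaw": 1,"linear": [0,0.065,-0.024],"roll": 0},
  ],
  force=15,
)

```text
t: 10.3
tool_pos: [0.5918, 0.0471, -0.0069]
orientation: [1.299, 1.146, -1.302]
force: [0.6, 0.4, 0.7]
opening: 0.0151
```

```bash
python3 look.py w7.png
```

```text
t 10.3 tcp [ 0.5918  0.0471 -0.0069] plate [42.8 14.3] F plate [0.52 0.43 0.67] op 0.015100743391280848 yaw_y -7.16 xz [-0.0006 -0.0023]
t 10.35 tcp [ 0.5918  0.0471 -0.0068] plate [42.8 14.3] F plate [-0.19 -0.39 -0.55] op 0.015761373677065885 yaw_y -7.16 xz [-0.0004 -0.0023]
```

View pics/w7.png

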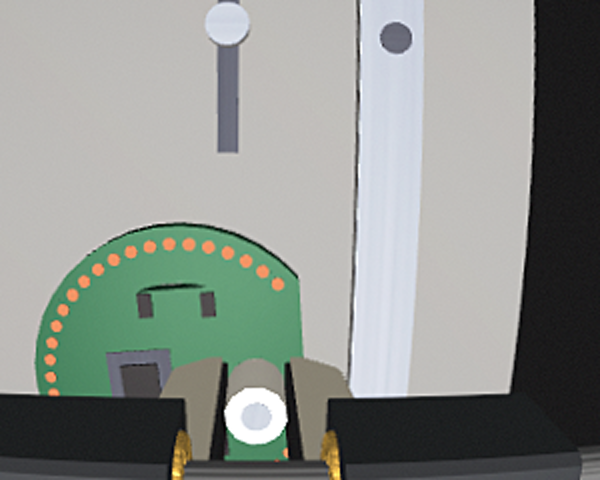

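The heading is now within a few degrees of 0. The flat edge runs (299,275) to (302,355) and the bar face is at (352,355), about 14 mm away. Closing 11 mm of the gap, then creeping.

>>> apply_moves(
  series=[
    {"jaw": 1,"linear": [0,0.006,0],"roll": 0},
    {"jaw": 1,"linear": [0,0.012,0],"roll": 0},
    {"jaw": 1,"linear": [0,0.016,0],"roll": 0},
    {"jaw": 1,"linear": [0,0.018,0],"roll": 0},
    {"jaw": 1,"linear": [0,0.018,0],"roll": 0},
  ],
)

```text
t: 10.98
tool_pos: [0.6027, 0.0457, -0.0068]
orientation: [1.299, 1.146, -1.302]
force: [-1.8, 0.5, 0.4]
opening: 0.0154
```

```bash
cat > f.py <<'E'
from h import *
# mean of the force over a few readings (camera calls let 0.05 s pass)
F=[]
for i in range(4):
    s=read_state(); f=np.array(s['force']); F.append([f[:2]@EX,f[:2]@EY,f[2]]); 
    if i<3: read_camera('top')
print('F',np.round(np.mean(F,0),2),'sd',np.round(np.std(F,0),2)); st()
E
python3 f.py
```

```text
F [-0.53 -0.36 -0.2 ] sd [0.78 0.39 0.35]
t 11.125 tcp [ 0.6027  0.0457 -0.0067] plate [53.8 14.3] F plate [-0.16 -0.44 -0.35] op 0.01575291030764743 yaw_y -7.16 xz [ 0.0001 -0.0024]
```

>>> apply_moves(
  series=[
    {"jaw": 1,"linear": [0,0.001,0],"roll": 0},
    {"jaw": 1,"linear": [0,0.002,0],"roll": 0},
    {"jaw": 1,"linear": [0,0.002,0],"roll": 0},
  ],
)

```text
t: 11.5
tool_pos: [0.6038, 0.0456, -0.0067]
orientation: [1.299, 1.146, -1.302]
force: [-1.7, -0.0, 0.2]
opening: 0.0153
```

```bash
python3 f.py
```

```text
F [-1.6   0.21 -0.02] sd [0.14 0.38 0.34]
t 11.65 tcp [ 0.6039  0.0455 -0.0067] plate [55.  14.4] F plate [-1.75  0.81  0.31] op 0.015398217250962099 yaw_y -7.16 xz [ 0.     -0.0023]
```

>>> apply_moves(
  series=[
    {"jaw": 1,"linear": [0,0.0007,0],"roll": 0},
    {"jaw": 1,"linear": [0,0.0014,0],"roll": 0},
    {"jaw": 1,"linear": [0,0.0014,0],"roll": 0},
  ],
)

```text
t: 12.02
tool_pos: [0.6045, 0.0455, -0.0069]
orientation: [1.299, 1.146, -1.302]
force: [-3.6, 0.5, 0.4]
opening: 0.0158
```

```bash
python3 f.py
```

```text
F [-3.3   0.27  0.36] sd [0.39 0.25 0.4 ]
t 12.175 tcp [ 0.6045  0.0455 -0.0068] plate [55.6 14.4] F plate [-3.16  0.39 -0.3 ] op 0.015387155804044967 yaw_y -7.16 xz [-0.0003 -0.0022]
```

>>> apply_moves(
  series=[
    {"jaw": 1,"linear": [0,0.0007,0],"roll": 0},
    {"jaw": 1,"linear": [0,0.0013,0],"roll": 0},
    {"jaw": 1,"linear": [0,0.0013,0],"roll": 0},
  ],
)

```text
t: 12.55
tool_pos: [0.6054, 0.0454, -0.0068]
orientation: [1.299, 1.146, -1.302]
force: [-2.7, 0.4, 0.1]
opening: 0.0152
```

```bash
python3 f.py
```

```text
F [-2.48  0.63 -0.02] sd [0.37 0.37 0.25]
t 12.7 tcp [ 0.6054  0.0454 -0.0068] plate [56.5 14.4] F plate [-2.94  0.63  0.21] op 0.01546311251426151 yaw_y -7.16 xz [-0.0002 -0.0022]
```

>>> apply_moves(
  series=[
    {"jaw": 1,"linear": [0,0.0006,0],"roll": 0},
    {"jaw": 1,"linear": [0,0.0012,0],"roll": 0},
    {"jaw": 1,"linear": [0,0.0012,0],"roll": 0},
  ],
)

```text
t: 13.08
tool_pos: [0.6055, 0.0455, -0.0071]
orientation: [1.298, 1.147, -1.302]
force: [-5.8, 2.1, 0.1]
opening: 0.0153
```

```bash
python3 f.py
```

```text
F [-5.19  0.74  0.42] sd [0.46 0.66 0.46]
t 13.225 tcp [ 0.6056  0.0454 -0.0071] plate [56.7 14.4] F plate [-4.87  1.42 -0.13] op 0.015665110899972544 yaw_y -7.16 xz [-0.0012 -0.0022]
```

>>> apply_moves(
  series=[
    {"jaw": 1,"linear": [0,0.0005,0],"roll": 0},
    {"jaw": 1,"linear": [0,0.001,0],"roll": 0},
    {"jaw": 1,"linear": [0,0.001,0],"roll": 0},
  ],
)

```text
t: 13.6
tool_pos: [0.6055, 0.0454, -0.0074]
orientation: [1.298, 1.148, -1.303]
force: [-5.8, 1.2, 0.4]
opening: 0.0157
```

```bash
python3 f.py
```

```text
F [-5.83  0.49  0.17] sd [0.36 0.11 0.31]
t 13.75 tcp [ 0.6056  0.0454 -0.0074] plate [56.7 14.4] F plate [-5.73  0.35  0.18] op 0.015609150789595697 yaw_y -7.16 xz [-0.0024 -0.0021]
```

The flat is seated: x stopped at 56.7 mm while the force rose to 5.8 N (stiffness about 10 N/mm). Each call starts from the measured pose, so a +0.6 mm x offset keeps a 5–6 N press. Sliding along the bar.

>>> apply_moves(
  series=[
    {"jaw": 1,"linear": [0,0.001,-0.003],"roll": 0},
    {"jaw": 1,"linear": [0,0.001,-0.008],"roll": 0},
    {"jaw": 1,"linear": [0,0.001,-0.013],"roll": 0},
    {"jaw": 1,"linear": [0,0.001,-0.018],"roll": 0},
    {"jaw": 1,"linear": [0,0.001,-0.02],"roll": 0},
  ],
  force=20,
)

```text
t: 14.38
tool_pos: [0.6069, 0.056, -0.0078]
orientation: [1.296, 1.147, -1.306]
force: [-5.6, -4.5, 0.6]
opening: 0.0152
```

```bash
python3 f.py
```

```text
F [-5.39 -4.79  0.53] sd [0.22 0.69 0.24]
t 14.525 tcp [ 0.6069  0.0561 -0.0078] plate [56.7 25.2] F plate [-5.59 -4.94  0.18] op 0.015620865789224529 yaw_y -7.16 xz [-0.004  -0.0037]
```

>>> apply_moves(
  series=[
    {"jaw": 1,"linear": [-0.0006,0.001,-0.004],"roll": 0},
    {"jaw": 1,"linear": [-0.0006,0.001,-0.009],"roll": 0},
    {"jaw": 1,"linear": [-0.0006,0.001,-0.014],"roll": 0},
    {"jaw": 1,"linear": [-0.0006,0.001,-0.019],"roll": 0},
    {"jaw": 1,"linear": [-0.0006,0.001,-0.024],"roll": 0},
    {"jaw": 1,"linear": [-0.0006,0.001,-0.026],"roll": 0},
  ],
)

```text
t: 15.28
tool_pos: [0.6087, 0.0703, -0.0079]
orientation: [1.294, 1.147, -1.308]
force: [-5.9, -4.4, 1.0]
opening: 0.0153
```

```bash
python3 f.py
```

```text
F [-6.21 -4.33  0.56] sd [0.61 0.9  0.51]
t 15.425 tcp [ 0.6087  0.0704 -0.0079] plate [56.7 39.6] F plate [-6.34 -3.01  0.82] op 0.015461922404841948 yaw_y -7.18 xz [-0.0056 -0.0053]
```

>>> apply_moves(
  series=[
    {"jaw": 1,"linear": [-0.0003,0.001,-0.004],"roll": 0},
    {"jaw": 1,"linear": [-0.0003,0.001,-0.009],"roll": 0},
    {"jaw": 1,"linear": [-0.0003,0.001,-0.014],"roll": 0},
    {"jaw": 1,"linear": [-0.0003,0.001,-0.017],"roll": 0},
    {"jaw": 1,"linear": [-0.0003,0.001,-0.017],"roll": 0},
  ],
)

```text
t: 16.05
tool_pos: [0.6099, 0.0793, -0.0082]
orientation: [1.292, 1.147, -1.31]
force: [-6.6, -4.2, -0.0]
opening: 0.0154
```

```bash
python3 f.py
```

```text
F [-5.7  -4.48  0.83] sd [0.33 0.39 0.6 ]
t 16.2 tcp [ 0.6099  0.0793 -0.0082] plate [56.6 48.6] F plate [-5.18 -4.62  0.75] op 0.015184176308724278 yaw_y -7.19 xz [-0.0072 -0.0068]
```

Steady at about 5.7 N press with about 4.5 N of sliding friction. The pin is expected around y≈60–61. One longer move stops short of it, then I'll creep.

>>> apply_moves(
  series=[
    {"jaw": 1,"linear": [-0.0006,0.0009,-0.004],"roll": 0},
    {"jaw": 1,"linear": [-0.0006,0.0009,-0.009],"roll": 0},
    {"jaw": 1,"linear": [-0.0006,0.0009,-0.013],"roll": 0},
    {"jaw": 1,"linear": [-0.0006,0.0009,-0.0165],"roll": 0},
    {"jaw": 1,"linear": [-0.0006,0.0009,-0.0165],"roll": 0},
  ],
  force=15,
)

```text
t: 16.82
tool_pos: [0.611, 0.088, -0.0083]
orientation: [1.29, 1.147, -1.311]
force: [-6.0, -2.9, 1.0]
opening: 0.0154
```

```bash
python3 f.py; python3 - <<'E'
from h import *
s=read_state(); c=read_camera('wrist'); I=c['pixels']
np.save('w8.npy',I)
h=cv2.cvtColor(I,cv2.COLOR_BGR2HSV); m=((h[...,0]>40)&(h[...,0]<90)&(h[...,1]>70)).astype(np.uint8)
m=cv2.morphologyEx(m,cv2.MORPH_CLOSE,np.ones((7,7)))
k=max(cv2.findContours(m,0,1)[0],key=cv2.contourArea)[:,0]
W=np.array([plate(wray(c,s,*p,.018)) for p in k])
print('bbox',W.min(0),W.max(0)); print('pin c', plate(wray(c,s,*wpx(c,(0,0,0)),.017)))
for y in range(-5,30,4):
    q=W[(abs(W[:,1]-(plate(s['tool_pos'])[1]+y))<2)]; 
    if len(q): print(y,q[:,0].max())
E
```

```text
F [-5.67 -4.2   1.14] sd [0.33 0.47 0.42]
t 16.975 tcp [ 0.611   0.088  -0.0083] plate [56.7 57.4] F plate [-5.37 -4.68  1.55] op 0.015636978961396965 yaw_y -7.2 xz [-0.0087 -0.0083]
bbox [-10.4  50. ] [ 70.1 102.5]
pin c [56.8 66.3]
-5 12.2
-1 64.7
3 65.8
7 69.7
11 69.7
15 70.1
19 70.0
23 69.9
27 69.9
```

Still flush: the flat edge reads x = 69.9±0.2 along its length. The rim is at y=102.5 and the pin's face at about 106. Creeping.

>>> apply_moves(
  series=[
    {"jaw": 1,"linear": [-0.0004,0.0009,-0.003],"roll": 0},
    {"jaw": 1,"linear": [-0.0004,0.0009,-0.006],"roll": 0},
    {"jaw": 1,"linear": [-0.0004,0.0009,-0.006],"roll": 0},
  ],
)

```text
t: 17.4
tool_pos: [0.6113, 0.0903, -0.0084]
orientation: [1.289, 1.146, -1.314]
force: [-6.0, -4.4, 0.8]
opening: 0.0153
```

```bash
python3 f.py
```

```text
F [-5.92 -4.89  1.21] sd [0.4  0.27 0.27]
t 17.55 tcp [ 0.6112  0.0903 -0.0084] plate [56.6 59.7] F plate [-5.84 -4.85  1.46] op 0.015479639137661769 yaw_y -7.21 xz [-0.0103 -0.0099]
```

>>> apply_moves(
  series=[
    {"jaw": 1,"linear": [-0.0004,0.0009,-0.002],"roll": 0},
    {"jaw": 1,"linear": [-0.0004,0.0009,-0.004],"roll": 0},
    {"jaw": 1,"linear": [-0.0004,0.0009,-0.004],"roll": 0},
  ],
)

```text
t: 17.92
tool_pos: [0.6113, 0.0913, -0.0086]
orientation: [1.287, 1.146, -1.316]
force: [-6.4, -4.6, 1.7]
opening: 0.0155
```

```bash
python3 f.py
```

```text
F [-5.92 -4.96  1.13] sd [0.47 0.26 0.37]
t 18.075 tcp [ 0.6113  0.0913 -0.0086] plate [56.6 60.7] F plate [-6.47 -4.78  0.8 ] op 0.0155879146804773 yaw_y -7.23 xz [-0.0119 -0.0117]
```

>>> apply_moves(
  series=[
    {"jaw": 1,"linear": [-0.0004,0.0008,-0.0025],"roll": 0},
    {"jaw": 1,"linear": [-0.0004,0.0008,-0.0045],"roll": 0},
    {"jaw": 1,"linear": [-0.0004,0.0008,-0.0045],"roll": 0},
  ],
)

```text
t: 18.45
tool_pos: [0.6115, 0.0926, -0.0087]
orientation: [1.285, 1.145, -1.318]
force: [-6.7, -4.1, 1.7]
opening: 0.0155
```

```bash
python3 f.py
```

```text
F [-5.95 -5.29  0.93] sd [0.27 0.63 0.49]
t 18.6 tcp [ 0.6114  0.0926 -0.0088] plate [56.5 62. ] F plate [-5.58 -5.65  0.63] op 0.015561300382691334 yaw_y -7.25 xz [-0.0136 -0.0134]
```

```bash
cat > gap.py <<'E'
from h import *
s=read_state(); c=read_camera('wrist'); I=c['pixels']
P=lambda u,v:plate(wray(c,s,u,v,.0175))
h=cv2.cvtColor(I,cv2.COLOR_BGR2HSV); m=((h[...,0]>40)&(h[...,0]<90)&(h[...,1]>70)).astype(np.uint8)
m=cv2.morphologyEx(m,cv2.MORPH_CLOSE,np.ones((7,7)))
k=max(cv2.findContours(m,0,1)[0],key=cv2.contourArea)[:,0]
W=np.array([P(*p) for p in k]); i=W[:,1].argmax(); print('rim top px',k[i],W[i],'flat max x',W[:,0].max())
F=W[(W[:,0]>66)&(W[:,1]>W[:,1].max()-38)]; print('flat slope deg',np.degrees(np.polyfit(F[:,1],F[:,0],1)[0]).round(2),len(F))
u0=k[i][0]; x0,y0=u0-40,k[i][1]-60
cv2.imwrite('pics/gap.png',cv2.resize(I[max(0,y0):y0+90,x0:x0+110],None,fx=6,fy=6,interpolation=2)); print('crop origin',x0,max(0,y0))
# pin: bright low-saturation blob just beyond the rim
a=I[max(0,k[i][1]-45):k[i][1]+3,u0-25:u0+45]; g=cv2.cvtColor(a,cv2.COLOR_BGR2GRAY)
b=a[...,0].astype(int)-a[...,2]; mm=((b>8)&(g>150)).astype(np.uint8); n,l,q,ce=cv2.connectedComponentsWithStats(mm)
for j in range(1,n):
    if q[j,4]>25:
        X=q[j,0]+u0-25;Y=q[j,1]+max(0,k[i][1]-45); print('blob',X,Y,q[j,2:],'top',P(X+q[j,2]/2,Y),'bottom',P(X+q[j,2]/2,Y+q[j,3]),'c',P(ce[j][0]+u0-25,ce[j][1]+max(0,k[i][1]-45)))
E
python3 gap.py
```

```text
rim top px [230 170] [ 30.4 107.3] flat max x 70.1
flat slope deg -3.36 42
crop origin 190 110
blob 227 148 [ 22  22 367] top [ 35.  119.3] bottom [ 34.8 107.3] c [ 34.5 113.5]
```

By the wrist view, the rim (y≈107.3) and the pin's near side (107.3) now coincide. One more light push should stall.

>>> apply_moves(
  series=[
    {"jaw": 1,"linear": [-0.0003,0.0008,-0.0025],"roll": 0},
    {"jaw": 1,"linear": [-0.0003,0.0008,-0.004],"roll": 0},
    {"jaw": 1,"linear": [-0.0003,0.0008,-0.004],"roll": 0},
  ],
)

```text
t: 19.02
tool_pos: [0.6115, 0.0932, -0.009]
orientation: [1.283, 1.145, -1.321]
force: [-6.6, -5.5, 1.0]
opening: 0.0156
```

```bash
python3 f.py; python3 gap.py
```

```text
F [-5.56 -6.49  1.33] sd [0.25 0.48 0.19]
t 19.175 tcp [ 0.6115  0.0932 -0.009 ] plate [56.5 62.6] F plate [-5.7  -5.92  1.41] op 0.01575875981410884 yaw_y -7.28 xz [-0.0152 -0.0157]
rim top px [231 170] [ 31.1 108.1] flat max x 70.2
flat slope deg -3.51 43
crop origin 191 110
blob 227 150 [ 22  23 388] top [ 35.1 118.9] bottom [ 34.9 106.4] c [ 34.6 113.2]
```

>>> apply_moves(
  series=[
    {"jaw": 1,"linear": [-0.0003,0.0008,-0.002],"roll": 0},
    {"jaw": 1,"linear": [-0.0003,0.0008,-0.0035],"roll": 0},
    {"jaw": 1,"linear": [-0.0003,0.0008,-0.0035],"roll": 0},
  ],
)

```text
t: 19.6
tool_pos: [0.6115, 0.0932, -0.0092]
orientation: [1.28, 1.143, -1.323]
force: [-7.2, -7.9, 1.1]
opening: 0.0152
```

```bash
python3 f.py
```

```text
F [-5.85 -7.97  1.4 ] sd [0.18 0.44 0.47]
t 19.75 tcp [ 0.6115  0.0932 -0.0092] plate [56.5 62.6] F plate [-5.59 -7.61  1.36] op 0.015635164120911184 yaw_y -7.31 xz [-0.0172 -0.0184]
```

Stalled at y=62.6 with about 8 N total, of which about 5 N is sliding friction, so about 3 N on the pin. Bar press is 5.8 N. Easing the load while keeping a slight bias, then opening.

>>> apply_moves(
  series=[
    {"jaw": 1,"linear": [0,0.0005,-0.002],"roll": 0},
    {"jaw": 1,"linear": [0,0.0003,-0.001],"roll": 0},
    {"jaw": 1,"linear": [0,0.0002,-0.0005],"roll": 0},
    {"jaw": 1,"linear": [0,0.0002,-0.0005],"roll": 0},
  ],
  force=6,
)

```text
t: 20.25
tool_pos: [0.6115, 0.0933, -0.0092]
orientation: [1.28, 1.144, -1.324]
force: [-4.6, -0.6, 0.5]
opening: 0.0158
```

```bash
python3 f.py; python3 gap.py
```

```text
F [-4.99 -0.91  0.98] sd [0.57 0.38 0.38]
t 20.4 tcp [ 0.6115  0.0933 -0.0092] plate [56.5 62.7] F plate [-4.38 -1.3   1.11] op 0.015929623561344225 yaw_y -7.31 xz [-0.0174 -0.0186]
rim top px [228 171] [ 29.5 107.8] flat max x 70.1
flat slope deg 0.2 48
crop origin 188 111
blob 226 150 [ 23  22 367] top [ 34.9 119.2] bottom [ 34.7 107.2] c [ 34.5 113.5]
```

>>> apply_moves(
  series=[
    {"jaw": 1,"linear": [0,-0.0003,-0.0005],"roll": 0},
    {"jaw": 1,"linear": [0,-0.0003,-0.0005],"roll": 0},
  ],
)

```text
t: 20.7
tool_pos: [0.6115, 0.0933, -0.0091]
orientation: [1.28, 1.143, -1.324]
force: [-4.0, -1.3, 0.4]
opening: 0.0156
```

```bash
python3 f.py
```

```text
F [-4.3  -1.9   1.07] sd [0.3  0.48 0.39]
t 20.85 tcp [ 0.6115  0.0934 -0.0091] plate [56.5 62.8] F plate [-4.51 -2.71  1.09] op 0.015986949578291897 yaw_y -7.32 xz [-0.0172 -0.0189]
```

>>> apply_moves(
  series=[
    {"jaw": 1,"linear": [0,-0.0005,-0.0003],"roll": 0},
    {"jaw": 1,"linear": [0,-0.0009,-0.0003],"roll": 0},
  ],
)

```text
t: 21.1
tool_pos: [0.6115, 0.0934, -0.0089]
orientation: [1.28, 1.142, -1.323]
force: [-2.6, -3.2, 0.9]
opening: 0.0155
```

```bash
python3 f.py
```

```text
F [-1.79 -3.36  1.01] sd [0.52 0.35 0.5 ]
t 21.25 tcp [ 0.6115  0.0934 -0.0089] plate [56.4 62.8] F plate [-1.35 -3.83  0.48] op 0.015573453452890539 yaw_y -7.32 xz [-0.0163 -0.0192]
```

Loads are now light (1.8 N on x, 3.4 N on y). Opening, then lifting straight up.

>>> apply_moves(
  series=[
    {"jaw": 0.3,"linear": [0,0,0],"roll": 0},
    {"jaw": 0.3,"linear": [0,0,0],"roll": 0},
    {"jaw": 0.3,"linear": [0,0,0],"roll": 0},
    {"jaw": 0.3,"linear": [0,0,0],"roll": 0},
  ],
)

```text
t: 21.75
tool_pos: [0.6115, 0.0936, -0.0088]
orientation: [1.28, 1.142, -1.323]
force: [0.4, -0.3, 0.2]
opening: 0.0323
```

```bash
python3 f.py; python3 gap.py
```

```text
F [-0.07 -0.14 -0.36] sd [0.45 0.42 0.62]
t 21.9 tcp [ 0.6115  0.0935 -0.0089] plate [56.4 62.9] F plate [ 0.15 -0.55 -0.24] op 0.03255844530123512 yaw_y -7.32 xz [-0.0162 -0.0191]
rim top px [230 171] [ 30.5 107.9] flat max x 74.2
flat slope deg -3.14 42
crop origin 190 111
blob 227 150 [ 22  24 382] top [ 35.1 119.3] bottom [ 34.8 106.2] c [ 34.6 113.4]
```

Released with zero force. Lifting away for a clear last look.

>>> apply_moves(
  series=[
    {"jaw": 0.3,"linear": [-0.02,0,0],"roll": 0},
    {"jaw": 0.3,"linear": [-0.05,0,0],"roll": 0},
    {"jaw": 0.3,"linear": [-0.1,0,0],"roll": 0},
    {"jaw": 0.3,"linear": [-0.17,0,0.03],"roll": 0},
    {"jaw": 0.3,"linear": [-0.2,0,0.06],"roll": 0},
    {"jaw": 0.3,"linear": [-0.2,0,0.08],"roll": 0},
    {"jaw": 0.3,"linear": [-0.2,0,0.08],"roll": 0},
  ],
)

```text
t: 22.82
tool_pos: [0.6063, 0.0471, 0.1105]
orientation: [1.28, 1.143, -1.326]
force: [0.1, -0.3, -0.6]
opening: 0.0326
```

```bash
sed -i "s/'pics.gap.png'/'pics\/gap9.png'/" gap.py; python3 gap.py; python3 - <<'E'
from h import *
I=read_camera('wrist')['pixels']; s,R=st()
g=cv2.resize(I[70:270,190:440],(750,600),interpolation=2); cv2.imwrite('pics/final.png',g)
E
```

```text
rim top px [247 100] [ 28.2 106.5] flat max x 70.1
flat slope deg -6.05 27
crop origin 207 40
blob 248 86 [13 12 90] top [ 35. 119.] bottom [ 34.9 108.1] c [ 34.6 113.7]
blob 243 98 [25  5 54] top [ 35.8 108.1] bottom [ 35.8 103.6] c [ 35.6 105.4]
t 22.925 tcp [0.6059 0.0481 0.1099] plate [56.7 17.2] F plate [-0.05  0.03  0.42] op 0.03254637530117618 yaw_y -7.35 xz [-0.0196 -0.0188]
```

View pics/final.png

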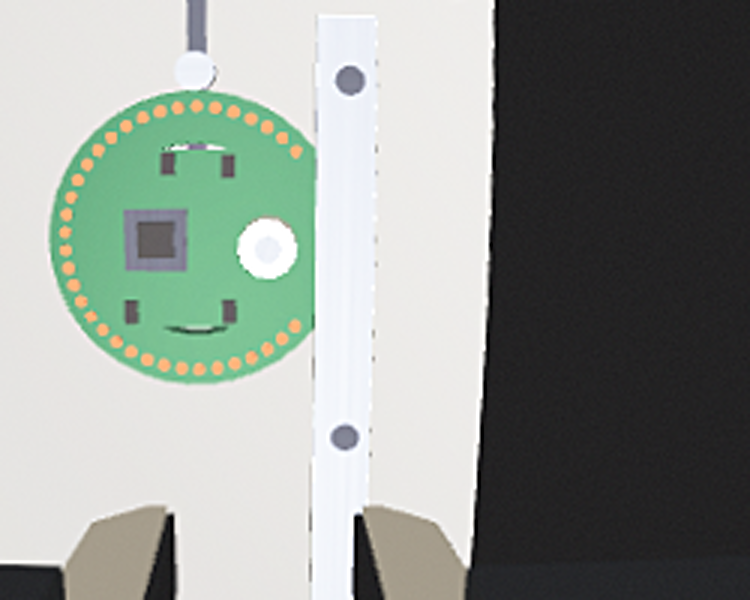

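The last view shows the flat lying on the bar face along x≈315, rows 148–330, with no gap. The rim touches the pin at (203,90), the knob stands free at (267,248), and the fingers are clear. Handing in.

```bash
python3 -c "
from plant import *
print(close_job())"
```

```text
the job is handed in; nothing more can be done
None
```

The card is flush against the bar with its rim against the stop pin. It has been released, and the job was handed in at about 23 s of the 72 s allowed.

I gripped the knob and dragged the card round. I pressed the flat to the bar with about 5–6 N and kept that press while sliding it along the bar. I stopped when the rim stalled against the pin with about 3 N (8 N total minus about 5 N of sliding friction). Then I eased the load, opened the gripper and lifted clear.

**Last checks**
- **Release:** forces were about zero after the gripper opened.
- **Fit:** the final wrist view shows the flat with no gap to the bar and the rim touching the pin. Flat and bar both read x≈70 mm, and rim and pin agree within about 1–2 mm, which is the limit of the measurement.
- **Bystanders:** I steered clear of the dust cap and adapter on the plate, but took no final picture to confirm any of the bystanders stayed put.

**What failed or disagreed**
- **First grip:** it closed on nothing. The fingers really end roughly 39 mm short of the stated TCP, so I went lower and gripped again.
- **Turn:** the first drag overshot by about 25° and I swung the card back before it reached the bar.
- **Tool tilt:** the tool leaned up to about 1.5° while pressing. I saw no sign of the card lifting, but did not measure its flatness separately.
- **Flat angle:** the automatic readings disagreed, from 0.2° to -6°. The large values probably come from a fit that took in the card's rounded corner, so I relied on the 0.2° reading, the force and the picture.

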